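# Put a printing block away and lock the case

## Task

Put the zinc-faced printing block away: lay it flat, zinc side up, on the floor of the open green case. Then swing the grey lid over and press its free edge down until the yellow tab catches behind the rim and the lid stays fully shut, and slide the orange keyhole plate on the lid all the way along so that it locks under the head of the brass stud. Leave the copper-faced block, the ink bottle and the ink tin where they are.

Things in the scene. Friction and masses are not known exactly. Their poses are not given: they have to be found in the camera images.
- zinc_center (a point): centre (half-way up, 11.5 mm above its underside) of the loose block to put away: wooden block 70 (its x) x 46 (its y) x 23 mm high with a silver-grey zinc face on top, about 0.12 kg (0.08 to 0.17), lying on the table; its z axis points out of the zinc face
- copper_center (a point): centre of the other loose block, same size, with an orange-brown copper face; a bystander to leave alone. Which of the two spots on the right of the table each block has changes
- case: green open-topped case fixed to the table, 190 (its x) x 150 (its y) x 60 mm high, walls and floor 6 mm thick (inside 178 x 138 mm, floor top at z = 6 mm); origin at the centre of its underside, z up. The grey lid is hinged along the top of its +y wall; the rim is on its -y wall, and outside that wall is a ledge with the brass stud
- case_rim (a point): middle of the rim, at (0, -68, 54) mm in the case's frame: a bead 8 mm thick, 140 mm long along x, inside the -y wall and standing 5 mm out of it; the lid's tab catches under it
- case_hinge (a point): middle of the lid's hinge line, at (0, 75, 62) mm in the case's frame; the line runs along the case's x
- lid (a joint): angle of the lid in rad: 0 shut (top face at z = 65 mm in the case's frame), 1.57 upright, up to 2.1 leaning back beyond +y; starts at 1.5 to 1.95. Light; stays put when well open; pushed lower and let go it springs up to about 0.95, or rests ajar on the rim at 0.03 to 0.07, until pressed fully down: the tab snaps under the rim at about 6 to 10 N on the free edge, then it stays
- lid_press (a point): a clear place to push and press the lid: on its top (outer) face, 135 mm from the hinge line, over the tab, at x = -45 mm in the case's frame. The lid is a 4 mm panel, 190 mm along x, reaching 150 mm from the hinge; from x = -5 to 95 mm a tongue with the keyhole plate reaches on to 185 mm
- tab_nose (a point): middle of the lower edge (nose) of the yellow spring tab under the lid, 136 mm long along the case's x, 137 mm from the hinge line and hanging 17 mm below the lid; it gives by itself and snaps under the rim when the lid is pressed shut
- keyplate (a joint): travel in m of the orange keyhole plate along the lid: 0 (starts 0 to 0.003) = its wide hole is over the stud, so that the lid can shut over the head; 0.024 = fully slid towards the case's +x (away from the robot), narrow slot behind the stud's head, locked. Friction about 2 N. If it is slid along before the lid is shut, it lands on the stud's head and the lid cannot shut
- keyplate_grip (a point): centre of the upright fin on the keyhole plate, 8 mm thick (along the case's x) x 28 mm (along y) x 20 mm high, by which the plate is pushed; with the lid shut it spans z = 70 to 90 mm in the case's frame, its centre at y = -91 mm and at x = 8 mm when the plate's travel is 0. The plate itself is 65 x 38 x 4 mm, just above the lid (z = 66 to 70 mm)
- case_stud (a point): top centre of the brass stud's head on the case's ledge, at (50, -91, 77) mm in the case's frame; the ledge (x -5 to 95, y -112 to -75 mm) is 52 mm high; head 16 mm wide and 5 mm thick on a 7 mm neck; the wide hole is 26 x 26 mm, the slot 11 mm wide
- bottle_center (a point): centre of a black ink bottle, 66 mm wide, 170 mm high, standing; bystander
- tin_center (a point): centre of a red ink tin, 80 mm wide, 60 mm high, standing; bystander
- zinc: the zinc-faced block itself, origin at the centre of its underside (see zinc_center)
Mind the look-alikes: they are no part of the job. Leave any pink look-alike of the zinc alone.

How it is judged (in metres and radians):
On the way, in this order (a step that is already met when the one before it is completed fails the run):
1. the zinc block lies flat, face up, on the case's floor, let go (x of zinc_center in the frame of case between -0.08 and 0.08 m and y of zinc_center in the frame of case between -0.065 and 0.065 m and z of zinc_center in the frame of case below 0.022 m and angle between zinc_center's own z axis and vertical below 0.12 rad and linear speed of zinc below 0.02 m/s and contact force between the fingers and zinc below 0.1 N), for 0.2 s.
2. the lid is fully shut, its tab behind the rim, and stays so with nothing pressing it (value of joint lid below 0.03 rad and contact force between each of the arm, the fingers and lid below 0.1 N), for 0.2 s.
3. the keyhole plate is slid behind the stud's head (value of joint lid below 0.03 rad and value of joint keyplate above 0.019 m), for 0.2 s.
At the end, for the whole second after the job is handed in: the zinc block lies flat (within 0.12 rad), zinc side up, on the case's floor, at rest; the lid is shut (below 0.03 rad) and still; the keyhole plate has been slid at least 19 of its 24 mm (all of step 3 and x of zinc_center in the frame of case between -0.08 and 0.08 m and y of zinc_center in the frame of case between -0.065 and 0.065 m and z of zinc_center in the frame of case below 0.022 m and angle between zinc_center's own z axis and vertical below 0.12 rad and linear speed of zinc below 0.02 m/s and velocity of joint lid below 0.05 rad/s); the robot touches nothing.
It fails at once if the copper-faced block is moved more than 30 mm or tipped (distance of copper_center from where it was at the start of the episode above 0.03 m or angle between copper_center's own z axis and vertical above 0.3 rad).
It fails at once if the ink bottle is moved more than 30 mm or tipped (distance of bottle_center from where it was at the start of the episode above 0.03 m or angle between bottle_center's own z axis and vertical above 0.3 rad).
It fails at once if the ink tin is moved more than 30 mm or tipped (distance of tin_center from where it was at the start of the episode above 0.03 m or angle between tin_center's own z axis and vertical above 0.3 rad).
It also fails if it takes over 51 s, if anything falls off the work surface, if the arm or the gripper's body presses on something with over 40 N, if the wrist force passes 120 N, or if a joint passes its speed limit or range.

## Robot

A 6-joint arm with a two-finger parallel gripper is mounted at the origin on the work surface. World frame = base frame: x ahead of the robot, y to its left, z up, the work surface at z = 0. Lengths are in m, angles in degrees, forces in N, time in s.
With the tool pointing down it reaches from about 0.4 to 0.825 m from the base axis. Payload 7 kg.
Tool frame: the origin (TCP) lies on the front face of the gripper's body, between the roots of the fingers; the fingertips stand 66 mm ahead of it and the grasp point (between the pads) lies 47 mm ahead of it (ctrl.grasp_offset is the z of the grasp point in the tool frame, in m); z points along the fingers, y is the direction in which the jaws open and shut (so a half turn about z gives the same grasp; the last joint's range is limited). The gripper opens to 88 mm and grips with 3 to 60 N. Pads are 19 mm wide; open, the fingers measure 130 mm over their backs; the gripper's body (78 mm by 193 mm) begins 47 mm behind the grasp point.
Start: joints at [93.111, 20.546, 0.682, 0, -70.136, -16.507], TCP at [0.156, 0.657, 0.292] pointing down, gripper open.
Joint ranges: [-176.03, 176.03], [-82.01, 121.73], [-58.28, 71.71], [-173.87, 95.51], [-174.79, -0.11], [-173.66, 173.66]. Speed limits (degrees/s): [136.94, 136.94, 172.46, 180, 180, 180].

## Interface

Orientations are given as [roll, pitch, yaw] about the fixed x, y, z axes, in that order (R = Rz(yaw) Ry(pitch) Rx(roll)).
In Python, from plant import ctrl gives the robot as it stands.
- The arm moves only by the shell command python3 -m creep 'ROWS'. ROWS is JSON, a list of rows, each a list of 7 numbers: the turn, a rotation vector about the tool's x, y, z in rad, then the shift along the tool's x, y, z in m, then the opening, from 0 (shut) to 1 (fully open). In form: [[wx, wy, wz, dx, dy, dz, grip], ...]. A call has 1 to 12 rows; each row is the pose to reach, as a shift and turn from the pose commanded when the call began, along the tool's axes at that moment; what a row does not reach only later rows make up. A row lasts 1/12 s, in which the tool goes at most 41.7 mm and 7.16 degrees, less where a joint would pass 70% of its speed; a pose out of reach is approached as far as the arm can. A call with a gripper value outside its range is refused whole. The fingers move at their own pace and stop on an object; the grip force is fixed at half the most. Time passes only in rows, so rows that repeat a pose let the fingers close. It gives the time, the measured TCP pose, the force and the opening at its end, in the units of the state.
- ctrl.get_obs(): the state, without advancing time (a new reading comes with each control period).
- ctrl.snapshot(name): name is "scene" or "top"; returns the picture (384x512x3 uint8, blue, green, red); there is no depth.
- ctrl.camera_model(name): a dict with "K" (3x3 intrinsics, pixels), "rvec" (rotation vector, rad) and "tvec" (3), from world to camera coordinates, as OpenCV has them. Camera axes: x right, y down, z forward; pixel columns grow to the right and rows downward; lengths in m; the calibration is good to about 2 mm. A picture is of the moment at which its call begins. camera_model takes no time and is no camera call.
- ctrl.close_job(): hands the job in, once; it reports no verdict.
The state is a dict: "clock": time; "joint_pos": joint angles; "qvel": joint speeds; "tau": joint torques, N m; "tool_pos": TCP position; "orientation": TCP orientation; "force": force on the tool from outside, world axes, zero at the start; "moment": the same for the moment, N m; "opening": finger opening in m.
Only numpy, scipy, OpenCV 4.12 (cv2) and the standard library are available. Lean on these libraries where they do the work, as an engineer would, in place of code of your own. Each camera call takes 0.05 s, during which the arm holds its last target.

## Working session

There is one attempt and no reset: what is moved stays moved. The work goes in short steps, Python scripts to look and compute and a shell command to move; the robot and the scene stay as the last step left them, time stands still between calls to the robot, and variables do not carry over. Pictures are saved under pics/ and viewed, and the job is handed in when it is done.

```bash
ls; mkdir -p pics; python3 - <<'E'
from plant import ctrl
import cv2
for n in("scene","top"):
    im=ctrl.snapshot(n); cv2.imwrite(f"pics/{n}0.png",im)
    print(n,ctrl.camera_model(n))
print(ctrl.get_obs(),ctrl.grasp_offset)
E
```

```text
pics
scene {'K': array([[357.50948699,   0.        , 251.76804858],
       [  0.        , 357.50948699, 196.27404481],
       [  0.        ,   0.        ,   1.        ]]), 'rvec': array([ 2.12622229,  1.13708092, -0.46124529]), 'tvec': array([-0.28989996, -0.28867188,  1.58358146])}
top {'K': array([[410.43169893,   0.        , 257.55724985],
       [  0.        , 410.43169893, 189.1485105 ],
       [  0.        ,   0.        ,   1.        ]]), 'rvec': array([ 2.19846716, -2.19100936,  0.0539349 ]), 'tvec': array([-0.04198186,  0.54535955,  1.36157522])}
{'clock': 0.1, 'joint_pos': array([ 9.31128226e+01,  2.05865779e+01,  6.38139682e-01, -1.92774671e-02,
       -7.01360974e+01, -1.65074697e+01]), 'qvel': array([-0.07344597, -0.04814747,  0.01400664,  0.08368207, -0.0126126 ,
        0.02615833]), 'tau': array([-8.47602823e-04, -5.84162271e+01,  2.93751812e+01,  7.01550320e+00,
        1.01984519e-02, -4.22915753e-05]), 'tool_pos': array([0.15629355, 0.65629246, 0.29131325]), 'orientation': array([ 1.79913799e+02, -6.64631957e-03, -1.34012058e+01]), 'force': array([1.21809953, 0.35336388, 0.81649524]), 'moment': array([ 0.01072725,  0.02560267, -0.01046591]), 'opening': 0.08716473815560136} 0.0468
```

View pics/scene0.png

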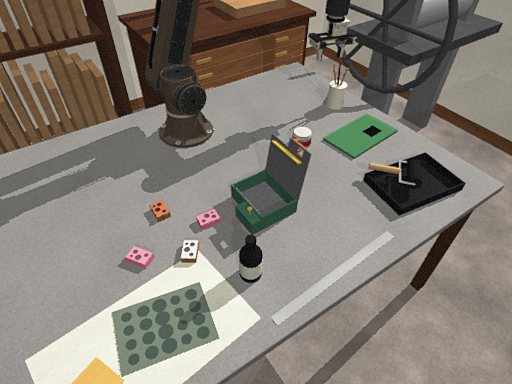

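View pics/top0.png

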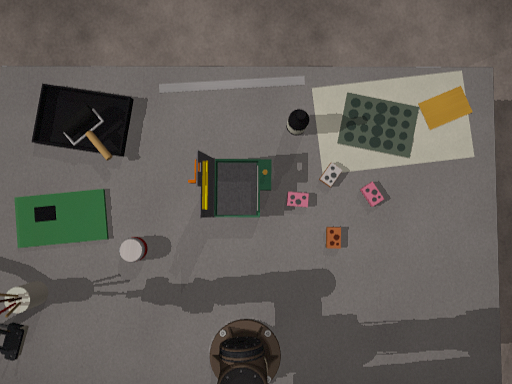

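```bash
python3 - <<'E'
import cv2
im=cv2.imread("pics/top0.png")
cv2.imwrite("pics/t_a.png",cv2.resize(im[140:260,180:400],None,fx=3.6,fy=3.6,interpolation=cv2.INTER_CUBIC))
im=cv2.imread("pics/scene0.png")
cv2.imwrite("pics/s_a.png",cv2.resize(im[120:290,110:330],None,fx=3.5,fy=3.5,interpolation=cv2.INTER_CUBIC))
E
cat > h.py <<'E'
import numpy as np,cv2
from plant import ctrl
from scipy.spatial.transform import Rotation as Ro
def ray(n,uv,z):
    c=ctrl.camera_model(n);R=cv2.Rodrigues(c["rvec"])[0];C=-R.T@c["tvec"].ravel()
    d=R.T@np.linalg.solve(c["K"],np.array([uv[0],uv[1],1.]))
    return C+d*(z-C[2])/d[2]
def proj(n,P):
    c=ctrl.camera_model(n);return cv2.projectPoints(np.array(P,float).reshape(-1,3),c["rvec"],c["tvec"],c["K"],None)[0].reshape(-1,2)
E
```

```text
(no output)
```

View pics/t_a.png

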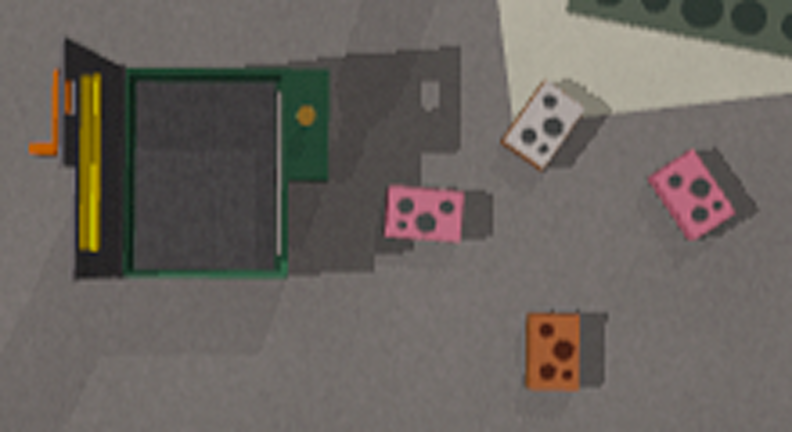

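View pics/s_a.png

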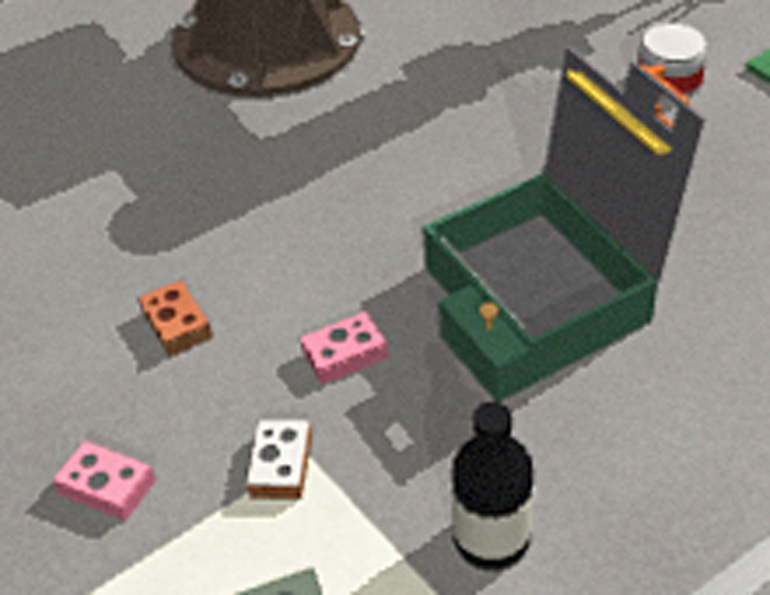

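```bash
python3 - <<'E'
from h import *
f=lambda p:((p[0]+.5)/3.6-.5+180,(p[1]+.5)/3.6-.5+140)
g=lambda p:((p[0]+.5)/3.5-.5+110,(p[1]+.5)/3.5-.5+120)
z=[ray("top",f(p),.023) for p in[(545,80),(583,100),(543,170),(503,141)]]
print("zinc top",np.round(z,3),np.mean(z,0))
z=[ray("scene",g(p),.023) for p in[(261,419),(311,423),(300,488),(249,484)]]
print("zinc scene",np.round(z,3),np.mean(z,0))
z=[ray("top",f(p),.060) for p in[(126,69),(287,69),(287,274),(126,272)]]
print("case top",np.round(z,3),np.mean(z,0))
z=[ray("scene",g(p),.060) for p in[(424,231),(543,176),(655,286)]]
print("case scene",np.round(z,3), (z[0]+z[2])/2)
print("stud",ray("top",f((307,115)),.077),ray("scene",g((489,310)),.077))
print("copper",ray("top",f((553,350)),.023))
print("pink",ray("top",f((425,213)),.023),ray("top",f((692,195)),.023))
print("bottle",ray("scene",g((492,412)),.17),ray("top",(300,118),.17))
print("tin",ray("top",(134,250),.06))
# lid orange fin outer end / lid top edge
o=ctrl.get_obs();print(o["tool_pos"],proj("top",o["tool_pos"]))
E
```

```text
zinc top [[ 0.637 -0.285  0.023]
 [ 0.619 -0.32   0.023]
 [ 0.553 -0.283  0.023]
 [ 0.58  -0.246  0.023]] [ 0.59734426 -0.28356055  0.023     ]
zinc scene [[ 0.558 -0.282  0.023]
 [ 0.587 -0.247  0.023]
 [ 0.644 -0.288  0.023]
 [ 0.616 -0.322  0.023]] [ 0.600894   -0.28484544  0.023     ]
case top [[ 0.641  0.1    0.06 ]
 [ 0.642 -0.046  0.06 ]
 [ 0.457 -0.046  0.06 ]
 [ 0.458  0.098  0.06 ]] [0.54976605 0.0264159  0.06      ]
case scene [[ 0.463 -0.05   0.06 ]
 [ 0.46   0.098  0.06 ]
 [ 0.65   0.095  0.06 ]] [0.55639394 0.02229653 0.06      ]
stud [ 0.59871139 -0.06363353  0.077     ] [ 0.60137251 -0.06404976  0.077     ]
copper [ 0.38782468 -0.29109754  0.023     ]
pink [ 0.51333577 -0.17368539  0.023     ] [ 0.53080156 -0.42030022  0.023     ]
bottle [ 0.76244661 -0.1682484   0.17      ] [ 0.75141687 -0.16685558  0.17      ]
tin [0.34586441 0.35646442 0.06      ]
[0.15629355 0.65629246 0.29131325] [[ -7.83122433 330.63111529]]
```

```bash
cat >> h.py <<'E'
def row(pos,rpy):
    o=ctrl.get_obs();R=Ro.from_euler("xyz",o["orientation"],degrees=True)
    w=(R.inv()*Ro.from_euler("xyz",rpy,degrees=True)).as_rotvec();d=R.inv().apply(np.array(pos)-o["tool_pos"])
    print(np.round(w,3).tolist(),np.round(d,4).tolist(),"rows:",round(np.linalg.norm(d)/.0417,1),round(np.degrees(np.linalg.norm(w))/7.16,1))
E
python3 -c "
from h import *
row([.40,.15,.40],[180,0,-34.5])"
```

```text
[0.001, -0.0, 0.368] [0.3544, 0.4362, -0.108] rows: 13.7 2.9
```

```bash
python3 -m creep '[[0,0,0.1,0.1,0.12,-0.108,1],[0,0,0.2,0.354,0.436,-0.108,1],[0,0,0.368,0.354,0.436,-0.108,1],[0,0,0.368,0.354,0.436,-0.108,1],[0,0,0.368,0.354,0.436,-0.108,1],[0,0,0.368,0.354,0.436,-0.108,1],[0,0,0.368,0.354,0.436,-0.108,1],[0,0,0.368,0.354,0.436,-0.108,1],[0,0,0.368,0.354,0.436,-0.108,1],[0,0,0.368,0.354,0.436,-0.108,1],[0,0,0.368,0.354,0.436,-0.108,1],[0,0,0.368,0.354,0.436,-0.108,1]]'
python3 -c "
from h import *
row([.599,-.284,.2],[180,0,-34.5])"
```

```text
clock: 1.1
tool_pos: [0.3674, 0.2157, 0.3886]
orientation: [-180.0, 0.0, -34.4]
force: [1.3, 1.3, 0.4]
opening: 0.0875
[-0.001, 0.0, 0.001] [0.4736, 0.2813, 0.1884] rows: 14.0 0.0
```

```bash
python3 -m creep '[[0,0,0,0.23,0.14,0,1],[0,0,0,0.23,0.14,0,1],[0,0,0,0.23,0.14,0,1],[0,0,0,0.23,0.14,0,1],[0,0,0,0.23,0.14,0,1],[0,0,0,0.23,0.14,0,1],[0,0,0,0.23,0.14,0.0,1],[0,0,0,0.474,0.281,0.1,1],[0,0,0,0.474,0.281,0.12,1],[0,0,0,0.474,0.281,0.15,1],[0,0,0,0.474,0.281,0.15,1],[0,0,0,0.474,0.281,0.15,1]]'
python3 -m creep '[[0,0,0,0.12,0.075,0.04,1],[0,0,0,0.12,0.075,0.04,1],[0,0,0,0.12,0.075,0.04,1],[0,0,0,0.12,0.075,0.04,1]]'
python3 - <<'E'
from h import *
row([.599,-.284,.105],[180,0,-34.5])
cv2.imwrite("pics/t1.png",cv2.resize(ctrl.snapshot("top")[100:300,180:420],None,fx=3,fy=3))
E
```

```text
clock: 2.1
tool_pos: [0.5578, -0.1969, 0.2933]
orientation: [-180.0, 0.0, -34.5]
force: [1.5, 0.9, 0.2]
opening: 0.0873
clock: 2.43
tool_pos: [0.6142, -0.3283, 0.2513]
orientation: [179.9, 0.2, -34.6]
force: [-0.3, 0.8, 1.3]
opening: 0.0878
[0.001, 0.003, -0.002] [-0.0372, -0.0281, 0.1464] rows: 3.7 0.0
```

View pics/t1.png

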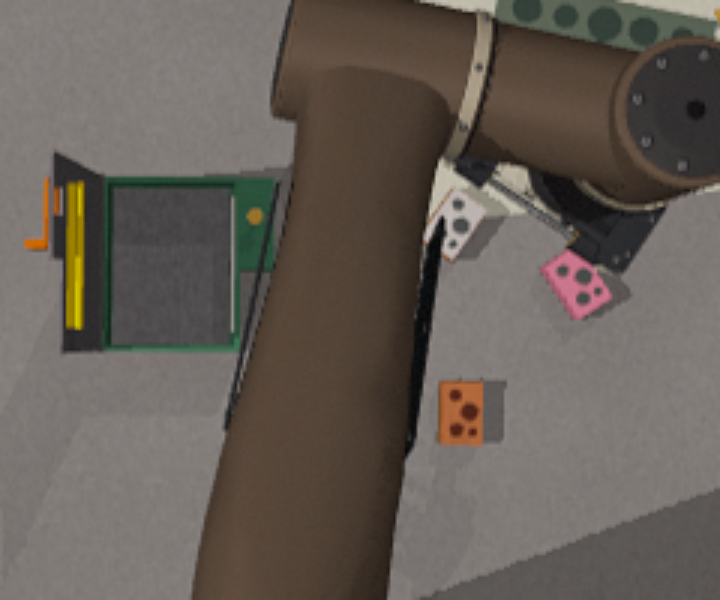

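```bash
python3 -m creep '[[0,0,0,-0.037,-0.028,0.0,1],[0,0,0,-0.037,-0.028,0.146,1],[0,0,0,-0.037,-0.028,0.146,1],[0,0,0,-0.037,-0.028,0.146,1],[0,0,0,-0.037,-0.028,0.146,1],[0,0,0,-0.037,-0.028,0.146,1],[0,0,0,-0.037,-0.028,0.146,1]]'
python3 - <<'E'
from h import *
row([.599,-.284,.071],[180,0,-34.5])
print(ctrl.get_obs()["joint_pos"])
cv2.imwrite("pics/s1.png",cv2.resize(ctrl.snapshot("scene"),None,fx=1.5,fy=1.5))
cv2.imwrite("pics/t1b.png",cv2.resize(ctrl.snapshot("top")[100:300,180:420],None,fx=3,fy=3))
E
```

```text
clock: 3.07
tool_pos: [0.5989, -0.2807, 0.1076]
orientation: [179.9, 0.1, -34.5]
force: [1.7, -0.1, 1.1]
opening: 0.0876
[0.002, 0.003, 0.001] [0.002, 0.0026, 0.0366] rows: 0.9 0.0
[-8.24886299e+00  2.84911819e+01 -1.30716072e+01  2.44123320e-02
 -4.86108741e+01  6.37766713e+01]
```

View pics/s1.png

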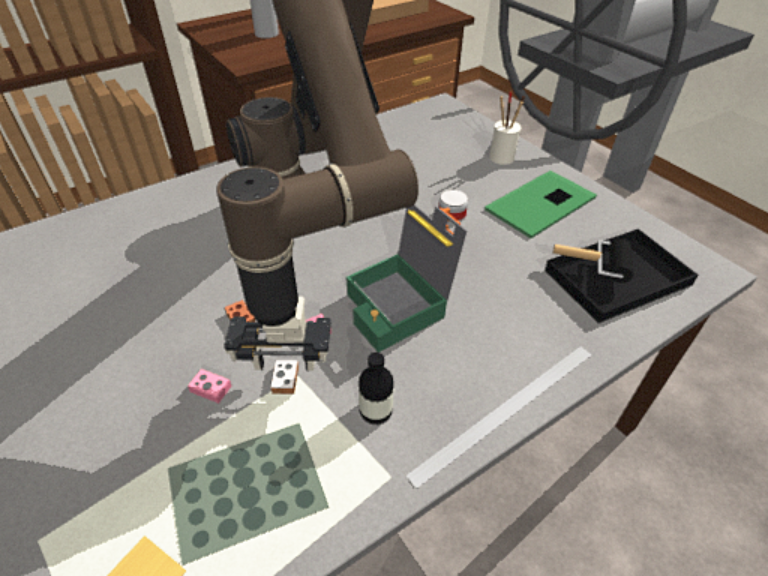

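View pics/t1b.png

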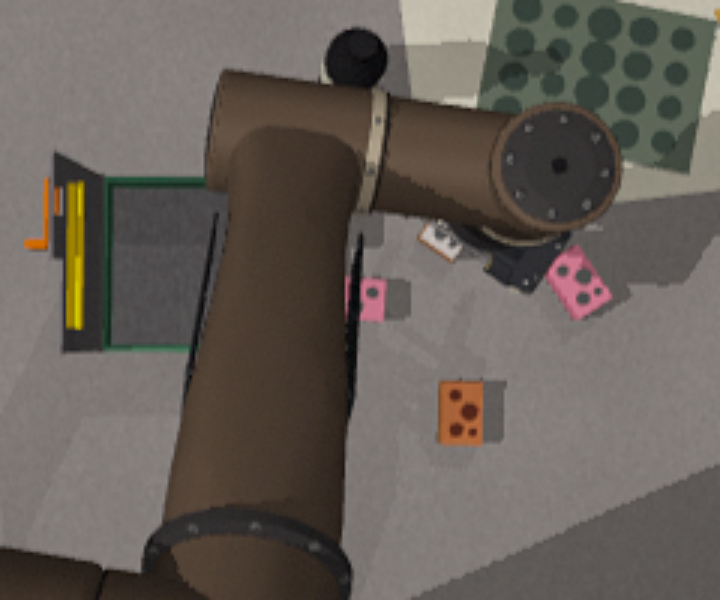

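```bash
python3 - <<'E'
from h import *
P=np.array([.5989,-.2807,.1076])
for dz in(-.066,0,.1,.2,.25,.3,.35,.4):
    print(dz,proj("scene",P+[0,0,dz])[0]*1.5,(proj("top",P+[0,0,dz])[0]-[180,100])*3)
E
```

```text
-0.066 [284.9162041  366.47393976] [452.21385599 218.24991002]
0 [280.93510744 345.93490309] [463.37495046 212.50200917]
0.1 [274.17435769 311.05524575] [482.65313769 202.57385123]
0.2 [266.35221471 270.69971177] [505.48246042 190.81687849]
0.25 [261.96182126 248.04905548] [518.55022619 184.08705265]
0.3 [257.19743953 223.4689411 ] [532.9436623  176.67451405]
0.35 [252.00915731 196.70186464] [548.87527318 168.4698241 ]
0.4 [246.33776727 167.44236704] [566.60554633 159.3388332 ]
```

```bash
python3 -m creep '[[0,0,0,0.002,0.003,0.018,1],[0,0,0,0.002,0.003,0.036,1],[0,0,0,0.002,0.003,0.036,1],[0,0,0,0.002,0.003,0.036,1],[0,0,0,0.002,0.003,0.036,0.3],[0,0,0,0.002,0.003,0.036,0.3],[0,0,0,0.002,0.003,0.036,0.3],[0,0,0,0.002,0.003,0.036,0.3],[0,0,0,0.002,0.003,0.036,0.3],[0,0,0,0.002,0.003,0.036,0.3]]'
```

```text
clock: 4.0
tool_pos: [0.5994, -0.2844, 0.0728]
orientation: [-180.0, -0.0, -34.5]
force: [0.1, 0.5, -0.0]
opening: 0.0534
```

```bash
python3 -m creep '[[0,0,0,0.002,0.003,0,0.3],[0,0,0,0.002,0.003,0,0.3]]';python3 - <<'E'
from h import *
print(ctrl.get_obs()["opening"])
cv2.imwrite("pics/s2.png",cv2.resize(ctrl.snapshot("scene")[180:280,130:280],None,fx=5,fy=5))
E
```

```text
clock: 4.17
tool_pos: [0.5993, -0.2884, 0.0727]
orientation: [-180.0, -0.0, -34.5]
force: [-0.2, 0.2, 2.0]
opening: 0.046
0.045980857270618236
```

View pics/s2.png

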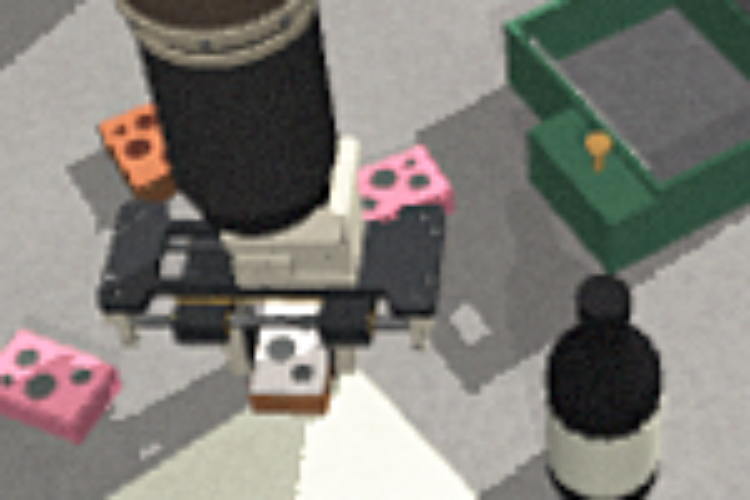

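```bash
python3 - <<'E'
from h import *
C=np.array([.551,.0255,0])
def lidpt(x,r,up,a): # up: normal outward offset above hinge-plane
    return C+[x,.075-r*np.cos(a)+up*np.sin(a)*1.0, .062+r*np.sin(a)+up*np.cos(a)]
for a in(1.5,1.6,1.7,1.8,1.9):
    pts=[lidpt(-.095,.150,0,a),lidpt(-.005,.185,0,a),lidpt(.095,.185,0,a),lidpt(-.068,.137,-.016,a),lidpt(.068,.137,-.016,a)]
    print(a,((proj("top",pts)-[180,140])*3.6).round().tolist(),((proj("scene",pts)-[110,120])*3.5).round().tolist())
row([.551,.0055,.23],[180,0,-90])
E
```

```text
1.5 [[115.0, 276.0], [114.0, 160.0], [115.0, 32.0], [136.0, 242.0], [137.0, 74.0]] [[538.0, 56.0], [594.0, 74.0], [665.0, 133.0], [541.0, 87.0], [629.0, 165.0]]
1.6 [[96.0, 276.0], [90.0, 160.0], [91.0, 32.0], [118.0, 242.0], [120.0, 74.0]] [[550.0, 51.0], [610.0, 67.0], [682.0, 126.0], [552.0, 81.0], [641.0, 158.0]]
1.7 [[77.0, 276.0], [66.0, 160.0], [68.0, 32.0], [101.0, 242.0], [103.0, 74.0]] [[563.0, 47.0], [626.0, 62.0], [698.0, 119.0], [564.0, 76.0], [653.0, 152.0]]
1.8 [[59.0, 276.0], [44.0, 161.0], [45.0, 33.0], [84.0, 242.0], [86.0, 74.0]] [[575.0, 44.0], [642.0, 58.0], [713.0, 115.0], [576.0, 72.0], [665.0, 147.0]]
1.9 [[42.0, 276.0], [22.0, 161.0], [23.0, 34.0], [68.0, 242.0], [70.0, 74.0]] [[586.0, 43.0], [656.0, 57.0], [728.0, 113.0], [587.0, 69.0], [677.0, 144.0]]
[-0.0, -0.0, 0.969] [-0.2062, -0.2148, -0.1574] rows: 8.1 7.8
```

```bash
python3 -m creep '[[0,0,0,0,0,-0.04,0.3],[0,0,0,0,0,-0.08,0.3],[0,0,0,0,0,-0.12,0.3],[0,0,0.2,-0.02,-0.02,-0.157,0.3],[0,0,0.97,-0.206,-0.215,-0.157,0.3],[0,0,0.97,-0.206,-0.215,-0.157,0.3],[0,0,0.97,-0.206,-0.215,-0.157,0.3],[0,0,0.97,-0.206,-0.215,-0.157,0.3],[0,0,0.97,-0.206,-0.215,-0.157,0.3],[0,0,0.97,-0.206,-0.215,-0.157,0.3],[0,0,0.97,-0.206,-0.215,-0.157,0.3],[0,0,0.97,-0.206,-0.215,-0.157,0.3]]'
python3 -m creep '[[0,0,0.1,0,0,0,0.3]]' 
python3 - <<'E'
from h import *
row([.551,.0055,.23],[180,0,-90])
print(ctrl.get_obs()["opening"])
E
```

```text
clock: 5.22
tool_pos: [0.5503, 0.0101, 0.2297]
orientation: [-180.0, 0.1, -90.3]
force: [-0.2, -0.6, -0.6]
opening: 0.0456
clock: 5.3
tool_pos: [0.5507, 0.0082, 0.2296]
orientation: [-180.0, 0.0, -95.7]
force: [-0.6, -0.2, -0.5]
opening: 0.0457
[-0.0, 0.0, -0.099] [0.0027, -0.0006, -0.0004] rows: 0.1 0.8
0.045679027025762625
```

```bash
python3 -m creep '[[0,0,-0.1,0.003,0,0,0.3],[0,0,-0.1,0.003,0,0,0.3]]' 
python3 - <<'E'
from h import *
row([.551,.0055,.083],[180,0,-90])
cv2.imwrite("pics/s3.png",cv2.resize(ctrl.snapshot("scene")[60:260,150:350],None,fx=3,fy=3))
E
```

```text
clock: 5.47
tool_pos: [0.5505, 0.0031, 0.2293]
orientation: [180.0, -0.0, -89.8]
force: [0.8, -0.0, -0.3]
opening: 0.0459
[0.001, -0.0, 0.004] [-0.0024, -0.0006, 0.1463] rows: 3.5 0.0
```

View pics/s3.png

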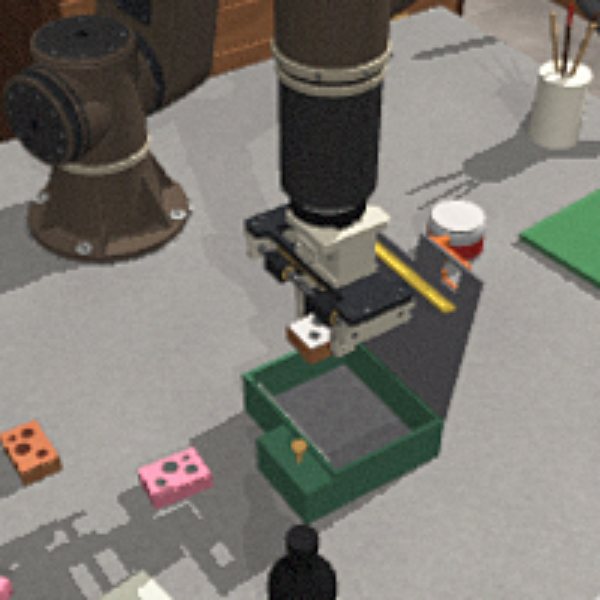

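```bash
python3 -m creep '[[0,0,0,-0.0015,0,0.03,0.3],[0,0,0,-0.0015,0,0.06,0.3],[0,0,0,-0.0015,0,0.09,0.3],[0,0,0,-0.0015,0,0.12,0.3],[0,0,0,-0.0015,0,0.137,0.3],[0,0,0,-0.0015,0,0.145,0.3],[0,0,0,-0.0015,0,0.148,0.3],[0,0,0,-0.0015,0,0.149,0.3],[0,0,0,-0.0015,0,0.149,0.3]]'
```

```text
clock: 6.27
tool_pos: [0.5516, 0.0045, 0.0814]
orientation: [-179.9, 0.0, -90.1]
force: [-0.5, 0.3, -1.7]
opening: 0.0459
```

```bash
python3 -m creep '[[0,0,0,0,0,0.001,0.3],[0,0,0,0,0,0.002,0.3],[0,0,0,0,0,0.002,0.3]]'
```

```text
clock: 6.52
tool_pos: [0.5512, 0.0045, 0.0793]
orientation: [-179.9, 0.0, -90.1]
force: [-0.2, -0.2, -1.8]
opening: 0.0459
```

```bash
python3 -m creep '[[0,0,0,0,0,0.0008,0.3],[0,0,0,0,0,0.0008,0.3],[0,0,0,0,0,0.0008,0.7],[0,0,0,0,0,0.0008,0.8],[0,0,0,0,0,0.0008,0.8],[0,0,0,0,0,0.0008,0.8],[0,0,0,0,0,0.0008,0.8],[0,0,0,0,0,0.0008,0.8]]'
python3 -m creep '[[0,0,0,0,0,-0.03,0.8],[0,0,0,0,0,-0.07,0.8],[0,0,0,0,0,-0.11,0.8],[0,0,0,0,0,-0.15,0.8],[0,0,0,0,0,-0.19,0.8],[0,0,0,0,0,-0.23,0.4],[0,0,0,0,0,-0.26,0]]'
python3 - <<'E'
from h import *
print(ctrl.get_obs()["joint_pos"])
cv2.imwrite("pics/s4.png",cv2.resize(ctrl.snapshot("scene")[60:260,150:350],None,fx=3,fy=3))
row([.506,.0255+.135,.36],[180,0,0])
E
```

```text
clock: 7.18
tool_pos: [0.5509, 0.0043, 0.0777]
orientation: [180.0, -0.0, -90.1]
force: [-0.4, 0.6, -1.1]
opening: 0.0697
clock: 7.77
tool_pos: [0.5511, 0.0042, 0.3417]
orientation: [-179.8, 0.0, -90.0]
force: [0.9, -0.0, 0.5]
opening: 0.0616
[ 2.08263850e+01  7.06711123e+00 -1.07412416e+01  4.21894728e-02
 -7.19878757e+01 -2.08865076e+01]
[-0.01, -0.008, -1.571] [-0.1563, 0.0469, -0.0129] rows: 3.9 12.6
```

View pics/s4.png

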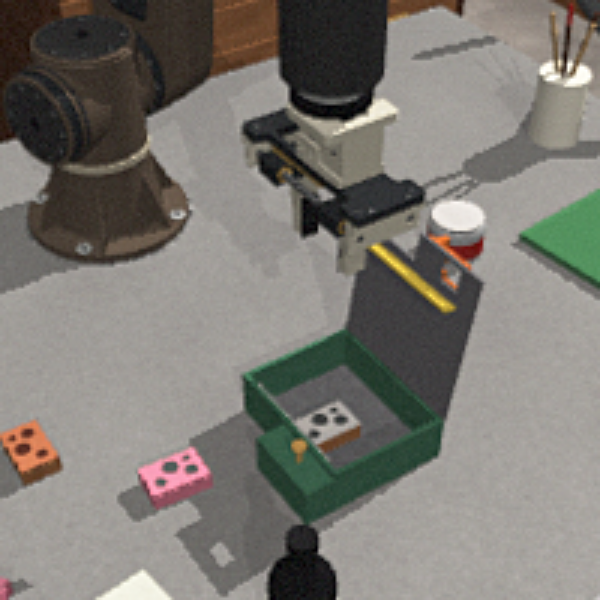

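```bash
python3 -m creep '[[0,0,-0.12,0,0,-0.02,0],[0,0,-0.24,0,0,-0.02,0],[0,0,-0.36,-0.01,0,-0.02,0],[0,0,-0.48,-0.04,0.01,-0.02,0],[0,0,-0.6,-0.08,0.02,-0.02,0],[0,0,-0.72,-0.12,0.03,-0.02,0],[0,0,-0.84,-0.16,0.047,-0.02,0],[0,0,-0.96,-0.161,0.05,-0.02,0],[0,0,-1.08,-0.161,0.05,-0.02,0],[0,0,-1.2,-0.161,0.05,-0.02,0],[0,0,-1.32,-0.161,0.05,-0.02,0],[0,0,-1.44,-0.161,0.05,-0.02,0]]'
python3 -m creep '[[0,0,-0.125,0,0,0,0],[0,0,-0.125,0,0,0,0]]'
python3 - <<'E'
from h import *
print(ctrl.get_obs()["joint_pos"])
row([.501,.167,.255],[180,0,0])
cv2.imwrite("pics/s5.png",cv2.resize(ctrl.snapshot("scene")[40:240,180:380],None,fx=3,fy=3))
cv2.imwrite("pics/t5.png",cv2.resize(ctrl.snapshot("top")[100:300,100:300],None,fx=3,fy=3))
E
```

```text
clock: 8.82
tool_pos: [0.5008, 0.1656, 0.3575]
orientation: [180.0, 0.0, -7.2]
force: [0.8, -0.6, -0.1]
opening: 0.0006
clock: 8.98
tool_pos: [0.5009, 0.1654, 0.3575]
orientation: [180.0, 0.0, -0.0]
force: [0.3, 0.0, 0.4]
opening: 0.0004
[ 3.95945068e+01  4.39429542e+00 -1.17184955e+01 -7.10174232e-03
 -7.39043069e+01  5.03604894e+01]
[0.0, 0.0, -0.001] [0.0002, -0.0016, 0.1025] rows: 2.5 0.0
```

View pics/s5.png

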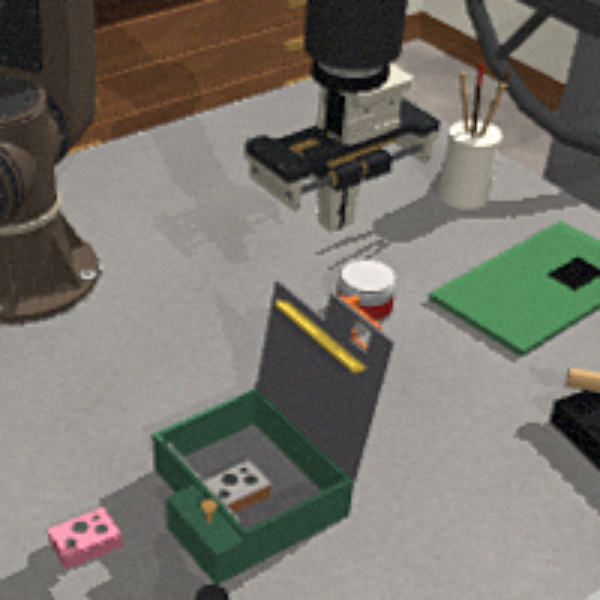

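View pics/t5.png

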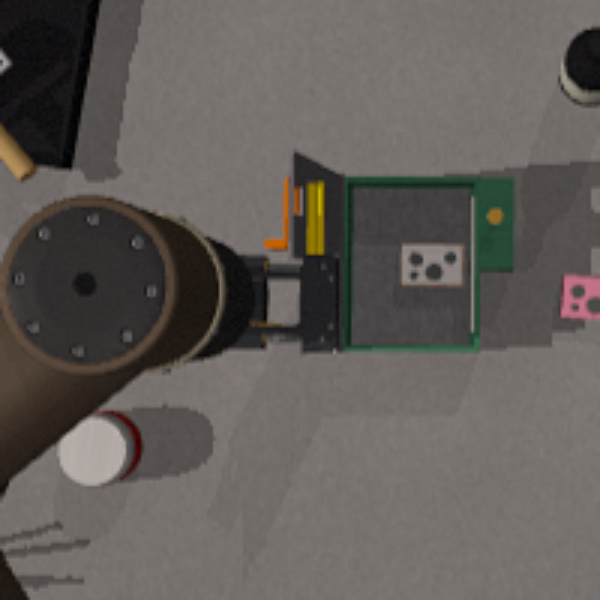

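```bash
python3 -m creep '[[0,0,0,0,-0.002,0.03,0],[0,0,0,0,-0.002,0.06,0],[0,0,0,0,-0.002,0.085,0],[0,0,0,0,-0.002,0.1,0],[0,0,0,0,-0.002,0.1,0]]'
python3 - <<'E'
from h import *
# plan path deltas
o=ctrl.get_obs();p=o["tool_pos"];print(p)
for a in(1.6,1.5,1.4,1.3,1.2,1.1,1.0,.9,.8,.7,.6,.5,.4,.3,.2,.1,.05,0):
    r=.14;y=.1005-r*np.cos(a)+.003*np.sin(a)+.021;z=.062+r*np.sin(a)+.003*np.cos(a)+.066
    print(a,"tgt",round(y,3),round(z,3),"dy",round(p[1]-y,3),"dz",round(p[2]-z,3))
cv2.imwrite("pics/s6.png",cv2.resize(ctrl.snapshot("scene")[80:240,200:360],None,fx=3.7,fy=3.7))
E
```

```text
clock: 9.5
tool_pos: [0.4995, 0.1664, 0.2542]
orientation: [179.8, 0.3, -0.7]
force: [-0.9, 0.5, -0.2]
opening: 0.0003
[0.49945543 0.1664136  0.2541821 ]
1.6 tgt 0.129 0.268 dy 0.038 dz -0.014
1.5 tgt 0.115 0.268 dy 0.052 dz -0.014
1.4 tgt 0.101 0.266 dy 0.066 dz -0.012
1.3 tgt 0.087 0.264 dy 0.079 dz -0.01
1.2 tgt 0.074 0.26 dy 0.093 dz -0.005
1.1 tgt 0.061 0.254 dy 0.106 dz 0.0
1.0 tgt 0.048 0.247 dy 0.118 dz 0.007
0.9 tgt 0.037 0.24 dy 0.13 dz 0.015
0.8 tgt 0.026 0.231 dy 0.14 dz 0.024
0.7 tgt 0.016 0.22 dy 0.15 dz 0.034
0.6 tgt 0.008 0.21 dy 0.159 dz 0.045
0.5 tgt 0.0 0.198 dy 0.166 dz 0.056
0.4 tgt -0.006 0.185 dy 0.173 dz 0.069
0.3 tgt -0.011 0.172 dy 0.178 dz 0.082
0.2 tgt -0.015 0.159 dy 0.182 dz 0.095
0.1 tgt -0.018 0.145 dy 0.184 dz 0.109
0.05 tgt -0.018 0.138 dy 0.185 dz 0.116
0 tgt -0.019 0.131 dy 0.185 dz 0.123
```

View pics/s6.png

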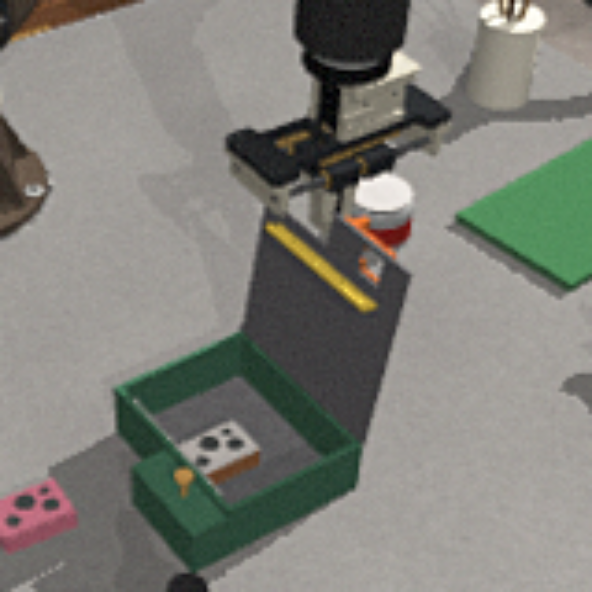

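```bash
python3 -m creep '[[0,0,0.01,0,0.015,0,0],[0,0,0.01,0,0.03,0,0],[0,0,0.01,0,0.04,0,0],[0,0,0.01,0,0.05,0,0],[0,0,0.01,0,0.06,0,0],[0,0,0.01,0,0.07,0,0],[0,0,0.01,0,0.08,0,0],[0,0,0.01,0,0.09,0,0],[0,0,0.01,0,0.1,0,0]]'
python3 - <<'E'
from h import *
cv2.imwrite("pics/s7.png",cv2.resize(ctrl.snapshot("scene")[80:240,200:360],None,fx=3.7,fy=3.7))
E
```

```text
clock: 10.3
tool_pos: [0.5002, 0.0664, 0.2576]
orientation: [-180.0, 0.0, -1.0]
force: [-0.1, 1.4, -0.6]
opening: 0.0002
```

View pics/s7.png

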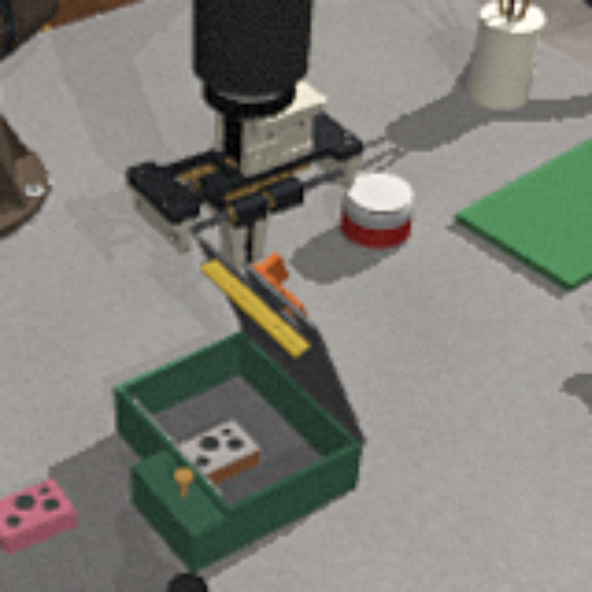

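```bash
python3 -m creep '[[0,0,-0.017,0,0.01,0.004,0],[0,0,-0.017,0,0.018,0.01,0],[0,0,-0.017,0,0.029,0.018,0],[0,0,-0.017,0,0.04,0.027,0],[0,0,-0.017,0,0.05,0.037,0],[0,0,-0.017,0,0.058,0.048,0],[0,0,-0.017,0,0.066,0.06,0],[0,0,-0.017,0,0.072,0.073,0],[0,0,-0.017,0,0.077,0.086,0],[0,0,-0.017,0,0.077,0.086,0]]'
python3 - <<'E'
from h import *
cv2.imwrite("pics/s8.png",cv2.resize(ctrl.snapshot("scene")[80:240,200:360],None,fx=3.7,fy=3.7))
row([.5,-.017,.15],[180,0,0])
E
```

```text
clock: 11.18
tool_pos: [0.4974, -0.0113, 0.1687]
orientation: [179.9, 0.3, -0.1]
force: [-0.1, -0.8, 0.0]
opening: 0.0003
[0.001, 0.004, -0.001] [0.0023, 0.0061, 0.0199] rows: 0.5 0.0
```

View pics/s8.png

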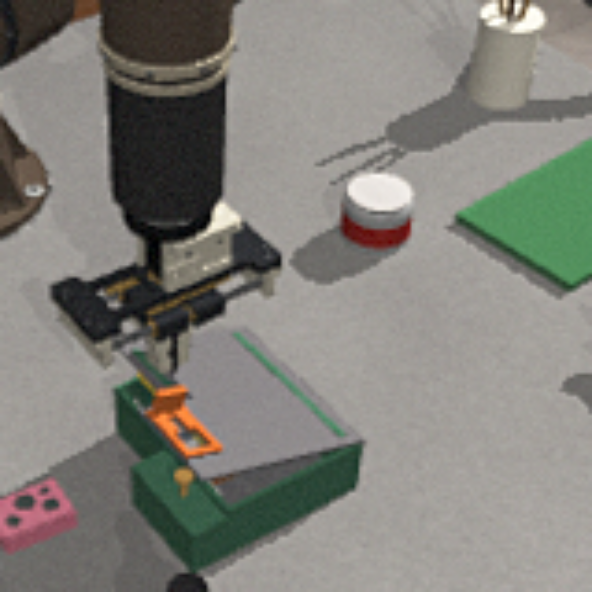

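```bash
python3 -m creep '[[0,0,0,0.001,0.004,0.01,0],[0,0,0,0.001,0.006,0.02,0],[0,0,0,0.001,0.007,0.028,0],[0,0,0,0.001,0.007,0.032,0],[0,0,0,0.001,0.007,0.034,0],[0,0,0,0.001,0.007,0.034,0]]'
```

```text
clock: 11.73
tool_pos: [0.5002, -0.017, 0.1376]
orientation: [179.9, 0.0, 0.0]
force: [0.4, -3.0, 3.6]
opening: 0.0007
```

```bash
python3 -m creep '[[0,0,0,0,0,0.001,0],[0,0,0,0,0,0.002,0],[0,0,0,0,0,0.003,0]]'
```

```text
clock: 11.98
tool_pos: [0.5001, -0.0169, 0.1349]
orientation: [180.0, -0.0, 0.0]
force: [-0.2, -3.2, 5.0]
opening: 0.0007
```

```bash
python3 -m creep '[[0,0,0,0,0,0.001,0],[0,0,0,0,0,0.002,0],[0,0,0,0,0,0.002,0]]'
```

```text
clock: 12.23
tool_pos: [0.5, -0.0166, 0.1325]
orientation: [180.0, 0.0, 0.0]
force: [0.5, -0.6, 1.9]
opening: 0.0005
```

```bash
python3 -m creep '[[0,0,0,0,0,0.001,0],[0,0,0,0,0,0.002,0],[0,0,0,0,0,0.003,0],[0,0,0,0,0,0.003,0]]'
```

```text
clock: 12.57
tool_pos: [0.5001, -0.0166, 0.1306]
orientation: [180.0, -0.0, 0.0]
force: [-4.0, -0.8, 14.0]
opening: 0.0002
```

Pressed to 14 N. Lift off and look.

```bash
python3 -m creep '[[0,0,0,0,0,-0.02,0],[0,0,0,0,0,-0.06,0],[0,0,0,0,0,-0.08,0],[0,0,0,0,0,-0.08,0],[0,0,0,0,0,-0.08,0]]'
python3 - <<'E'
from h import *
cv2.imwrite("pics/s9.png",cv2.resize(ctrl.snapshot("scene")[120:260,190:330],None,fx=4.2,fy=4.2,interpolation=cv2.INTER_CUBIC))
cv2.imwrite("pics/t9.png",cv2.resize(ctrl.snapshot("top")[130:240,180:290],None,fx=5,fy=5,interpolation=cv2.INTER_CUBIC))
E
```

```text
clock: 12.98
tool_pos: [0.5004, -0.016, 0.2106]
orientation: [-179.9, -0.1, 0.0]
force: [-0.7, -1.3, -0.7]
opening: 0.0005
```

View pics/s9.png

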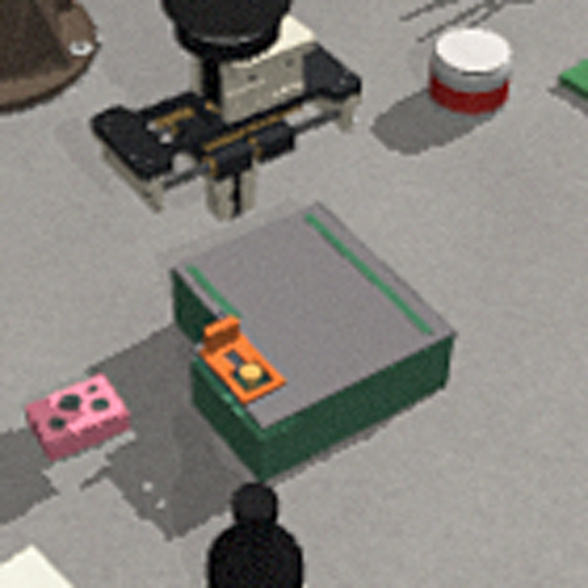

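View pics/t9.png

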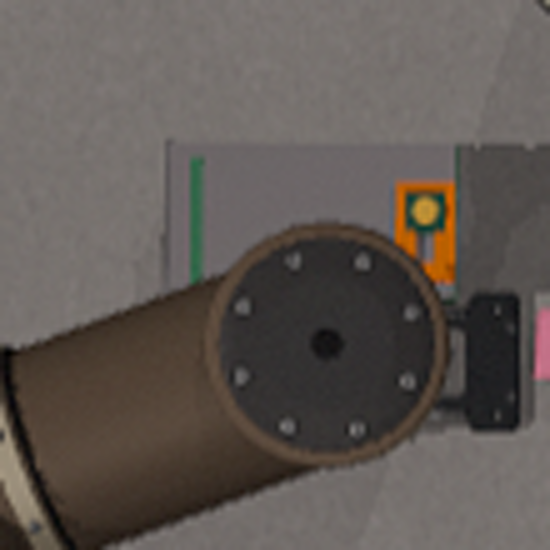

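```bash
python3 - <<'E'
from h import *
print(ray("scene",((222.5)/4.2-.5+190,(327)/4.2-.5+120),.09), ray("scene",(253/4.2-.5+190,373/4.2-.5+120),.077))
row([.527,-.0655,.140],[180,0,0])
E
```

```text
[ 0.55864297 -0.06271138  0.09      ] [ 0.60240062 -0.06325739  0.077     ]
[-0.0, 0.001, -0.0] [0.0277, 0.0491, 0.0688] rows: 2.1 0.0
```

```bash
python3 -m creep '[[0,0,0,0.015,0.025,0,0],[0,0,0,0.025,0.048,0,0],[0,0,0,0.025,0.048,0.03,0],[0,0,0,0.025,0.048,0.055,0],[0,0,0,0.025,0.048,0.067,0],[0,0,0,0.025,0.048,0.067,0],[0,0,0,0.025,0.048,0.067,0]]'
python3 - <<'E'
from h import *
cv2.imwrite("pics/s10.png",cv2.resize(ctrl.snapshot("scene")[120:260,190:330],None,fx=4.2,fy=4.2,interpolation=cv2.INTER_CUBIC))
row([.5695,-.064,.140],[180,0,0])
E
```

```text
clock: 13.67
tool_pos: [0.5243, -0.0648, 0.1413]
orientation: [179.9, 0.2, 0.0]
force: [0.4, 0.4, 0.2]
opening: 0.0002
[0.0, 0.001, 0.001] [0.0445, -0.0005, 0.0023] rows: 1.1 0.0
```

View pics/s10.png

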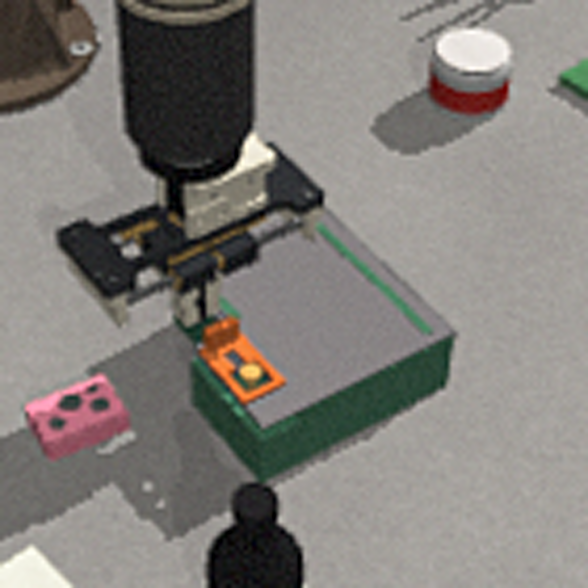

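```bash
python3 -m creep '[[0,0,0,0.012,0,0,0],[0,0,0,0.018,0,0,0],[0,0,0,0.023,0,0,0],[0,0,0,0.027,0,0,0],[0,0,0,0.031,0,0,0],[0,0,0,0.035,0,0,0],[0,0,0,0.038,0,0,0],[0,0,0,0.041,0,0,0],[0,0,0,0.041,0,0,0]]'
```

```text
clock: 14.47
tool_pos: [0.5667, -0.0645, 0.1427]
orientation: [180.0, -0.0, 0.0]
force: [0.1, 0.5, -0.1]
opening: 0.0005
```

```bash
python3 -m creep '[[0,0,0,0.002,0,0,0],[0,0,0,0.003,0,0,0],[0,0,0,0.004,0,0,0],[0,0,0,0.004,0,0,0]]'
```

```text
clock: 14.8
tool_pos: [0.5681, -0.0647, 0.1419]
orientation: [180.0, 0.3, -0.0]
force: [-6.5, 0.9, 2.5]
opening: 0.0003
```

```bash
python3 -m creep '[[0,0,0,0.002,0,0,0],[0,0,0,0.003,0,0,0],[0,0,0,0.003,0,0,0]]'; python3 -m creep '[[0,0,0,-0.02,0,0,0],[0,0,0,-0.03,0,-0.02,0],[0,0,0,-0.05,-0.03,-0.06,0],[0,0,0,-0.07,-0.05,-0.09,0],[0,0,0,-0.08,-0.05,-0.12,0],[0,0,0,-0.08,-0.05,-0.12,0],[0,0,0,-0.08,-0.05,-0.12,0]]'
python3 - <<'E'
from h import *
cv2.imwrite("pics/s11.png",cv2.resize(ctrl.snapshot("scene")[120:260,190:330],None,fx=4.2,fy=4.2,interpolation=cv2.INTER_CUBIC))
cv2.imwrite("pics/t11.png",cv2.resize(ctrl.snapshot("top")[130:240,180:290],None,fx=5,fy=5,interpolation=cv2.INTER_CUBIC))
E
```

```text
clock: 15.05
tool_pos: [0.5686, -0.0649, 0.1412]
orientation: [180.0, 0.5, -0.1]
force: [-14.1, 3.4, 6.1]
opening: 0.0006
clock: 15.63
tool_pos: [0.494, -0.0136, 0.2659]
orientation: [-179.9, -0.4, 0.1]
force: [-1.0, -0.9, -0.8]
opening: 0.0006
```

View pics/s11.png

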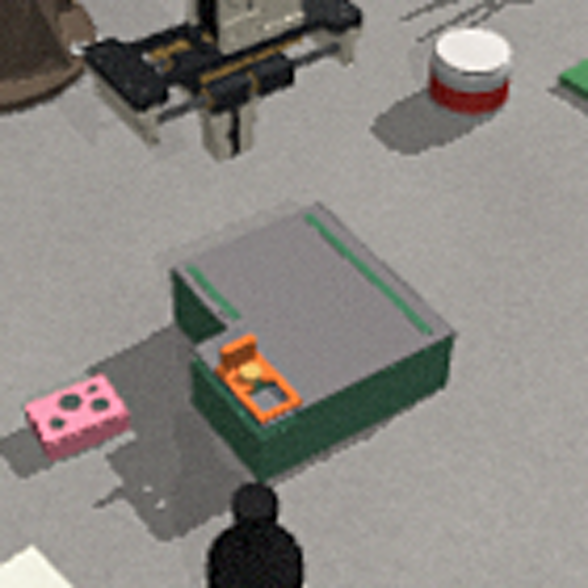

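View pics/t11.png

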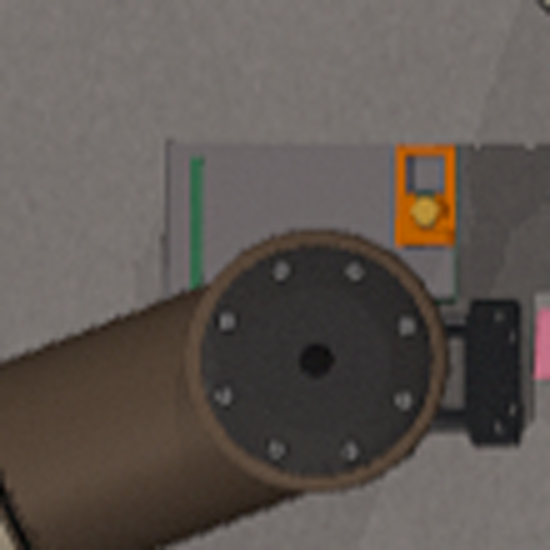

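```bash
python3 -c "
from plant import ctrl
print(ctrl.close_job())"
```

```text
the job is handed in; nothing more can be done
None
```

I put the zinc block away, shut the lid and locked it, then handed the job in at about 15.7 s on the clock. No verdict was reported, so the checks below are my own.

- **Zinc block:** before the lid was closed, the pictures showed it lying flat and face up on the case floor, clear of the fingers. It can't be seen now that the lid is shut.
- **Lid:** the pressing force rose to about 5 N, dropped to about 2 N as the tab snapped, and I then pressed on to 14 N. The lid stayed flat in every picture after I lifted off. I did not measure the final lid angle directly.
- **Keyhole plate:** I pushed it to its end stop, where the force rose to 14 N with almost no further movement. The pictures show it about 23 mm further along, with the narrow slot under the stud's head.
- **Bystanders:** I saw no sign that the robot touched the copper block, bottle or tin, and they look unmoved in the pictures that show them. The final pictures don't show the copper block.

The last state had the gripper clear, with its fingertips about 13 cm above the lid, and the force readings at noise level. No check failed. The two cameras placed the case within about 7 mm of each other, so I worked from values between the two.

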